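# Close the chip test socket and tighten its clutch knob to the first click

## Robot

A 7-joint arm with a two-finger parallel gripper is mounted at the origin on the work surface. World frame = base frame: x ahead of the robot, y to its left, z up, the work surface at z = 0. Lengths are in m, angles in rad, forces in N, time in s.
With the tool pointing down it reaches from about 0.425 to 0.825 m from the base axis. Payload 3.6 kg.
Tool frame: the origin (TCP) lies at the very end of the fingers, on their centre line; the grasp point (between the pads) lies 19 mm behind it; z points along the fingers, x is the direction in which the jaws open and shut, and the axes are right-handed (so a half turn about z gives the same grasp; the last joint's range is limited). The gripper opens to 85 mm and grips with 20 to 120 N. Pads are 22 mm wide; open, the fingers measure 114 mm over their backs; the gripper's body (76 mm by 85 mm) begins 54 mm behind the grasp point. The pads swing forward as they close: fully open they stand 13 mm farther back than shut.
Start: joints at [-1.327, 0.615, -0.013, 1.423, 0.008, 1.103, -0.04], TCP at [0.174, 0.626, 0.231] pointing down, gripper open.
Joint ranges: [-3.12, 3.12], [-0.3, 2.06], [-1.34, 1.32], [0.26, 2.42], [-1.36, 4.5], [0.01, 1.98], [-2.84, 2.84]. Speed limits (rad/s): [2.79, 2.79, 3.14, 3.14, 3.14, 3.14, 3.14].

## Interface

Orientations are given as a rotation vector (axis times angle).
In Python, from cell import readout, optics, env gives the robot as it stands.
- The arm moves only by the tool play_rows, never from a script. Its argument "moves" is a list of rows, each a list of 6 numbers: the shift along the tool's x, y, z in units of 25 mm (1.0 is 25 mm), then the turn, a rotation vector about the tool's x, y, z in units of 5 degrees (1.0 is 5 degrees). A call has 1 to 8 rows; each row is the pose to reach, as a shift and turn from the pose measured when the call began, along the tool's axes at that moment; what a row does not reach only later rows make up. A row lasts 1/8 s, in which the tool goes at most 62.5 mm and 10.7 degrees, less where a joint would pass 70% of its speed; a pose out of reach is approached as far as the arm can. A call with a gripper value outside its range is refused whole. "fingers" is the finger opening in mm, from 0 to 85.4, set as the call begins (left out, the last holds). The fingers move at their own pace and stop on an object; the grip force is fixed at half the most. Time passes only in rows, so rows that repeat a pose let the fingers close. It gives the time, the measured TCP pose, the force and the opening at its end, in the units of the state.
- readout.get_state(): the state, without advancing time (a new reading comes with each control period).
- optics.capture(name): name is "scene" or "top" or "wrist"; returns the picture (480x640x3 uint8, red, green, blue); there is no depth.
- optics.get_calibration(name): a dict with "mtx" (3x3 intrinsics, pixels), "distortion" ([k1, k2, p1, p2, k3] as OpenCV has them; the pictures are not rectified), "R" (3x3) and "t" (3): a world point X has camera coordinates R X + t. Camera axes: x right, y down, z forward; pixel columns grow to the right and rows downward; lengths in m; the calibration is good to about 2 mm. A picture is of the moment at which its call begins: read the wrist's pose just before it. get_calibration takes no time and is no camera call; for the wrist camera it gives the pose at the moment of the call.
- env.close_job(): hands the job in, once; it reports no verdict.
The state is a dict: "time": time; "joints": joint angles; "qvel": joint speeds; "effort": joint torques, N m; "tcp_pos": TCP position; "tcp_rot": TCP orientation; "wrist_force": force on the tool from outside, world axes, zero at the start; "moment": the same for the moment, N m; "finger_gap": finger opening in m.
Only numpy, scipy, OpenCV 4.12 (cv2) and the standard library are available. Lean on these libraries where they do the work, as an engineer would, in place of code of your own. Each camera call takes 0.05 s, during which the arm holds its last target.

## Task

Swing the test socket's lid down by its red ball and press it shut until both side catches have snapped over its edges; then turn the black knob on the lid clockwise, re-gripping as needed, down onto the module and on until its clutch clicks. Stop at the first click, never a second one, let go of the knob, and leave the other things on the bench and board as they are.

Things in the scene. Friction and masses are not known exactly. Their poses are not given: they have to be found in the camera images.
- board: green test circuit board, 220 (x) x 280 (y) mm, top 15 mm above the bench, fixed to it. Origin at its centre on the bench surface; its x axis points from the lid's red ball side towards the hinge side, y along the hinge, z up. The black test socket (120 x 112 mm, top 45 mm above the bench) stands on its centre and holds a ceramic module.
- lid_hinge (a point): middle of the hinge pin of the socket's lid, 48 mm above the bench, 60 mm from the socket's centre towards the far side; fixed to the board, axes as the board's; the lid turns about its y axis.
- lid_ball (a point): centre of the red ball handle, 26 mm diameter, at the free end of the aluminium lid on a 9 mm stalk: 158 mm from the hinge pin, and 3 mm above the pin's level when the lid is shut (then 51 mm above the bench, 98 mm from the socket's centre on the robot's side). It moves with the lid; between ball and lid edge lie 27 mm of bare stalk. Nothing stands within 60 mm on either side of the ball along the hinge direction.
- lid (a joint): lid angle in rad: 0 shut, about 1.0 to 1.45 at the start (standing open). A stiff hinge: the lid stays where it is left and takes about 2 N at the ball to move. From 0.18 rad down the two spring catches resist, 3 to 5 N at the ball, then snap over.
- catch_left (a joint): spring catch on the lid's left (+y of the board) side, rad: 0 when it rests inward (lid open, or snapped over the shut lid's edge strip), up to 0.15 while the closing lid pushes it out. Once snapped over, it holds the lid shut. Its top is 68 mm above the bench.
- catch_right (a joint): the same catch on the right (-y) side.
- knob_grip (a point): middle of the gripping height of the black fluted clutch knob, on its axis. The knob is round, 50 mm diameter, 33 mm high, on top of the lid at the socket's centre, and stands upright when the lid is shut: its top is then 100 mm and this point 88 mm above the bench. The brass collar beneath it (62 mm diameter) has its top 66 mm, the lid 57 mm above the bench. The axes turn with the knob; -x points along its white line.
- screw (a joint): angle in rad of the pressure screw and its brass collar relative to the lid; grows clockwise seen from above (tightening). Start 0 to 1.0. It turns evenly (0.13 N m) up to 2.0, where the pressure plate beneath the lid meets the module and resistance rises steeply; it stays where it is left.
- clutch (a joint): how far the knob has slipped over its collar, in rad, growing clockwise seen from above. 0 at the start: the knob's white line stands over the collar's black mark and both turn together. At about 0.3 N m the clutch slips: the torque drops and the knob falls into its next notch, which is one click, 0.63 rad (36 degrees) further: the lines then stand 36 degrees apart. The next click would come on passing about 0.94.
- tweezers_mid (a point): steel tweezers, 125 mm long, 12 mm wide, lying on the board to the right of the socket; point at the middle; loose, to be left alone
- chip_tray_mid (a point): black matrix tray with ceramic packages, 130 x 170 x 12 mm, on the bench; point at its middle; loose, to be left alone
- blower_mid (a point): blue rubber dust blower standing on its foot, 125 mm high, 60 mm across; point half-way up; loose, to be left alone
- flask_mid (a point): blue bottle with black cap, 200 mm high, 68 mm across, standing; point half-way up; loose, to be left alone
- solvent_jar_mid (a point): amber jar with white cap, 85 mm high, 60 mm across, standing; point half-way up; loose, to be left alone
- screwdriver_grip (a point): yellow screwdriver, 170 mm long, lying on the bench beside the board's left edge; point on its handle; loose, to be left alone
- loupe_mid (a point): black standing loupe, 42 mm high, 44 mm across; point half-way up; loose, to be left alone
- spare_module_mid (a point): spare ceramic module in its dark red carrier, 80 x 80 x 17 mm, on the bench beside the board's right edge; point at its middle; loose, to be left alone

How it is judged:
By the outcome, as a careful person would: the job done as asked, in the order asked, and still so for the second after the job is handed in, with the robot touching nothing.
It also fails if it takes over 58 s, if anything falls off the work surface, if the arm or the gripper's body presses on something with over 40 N, if the wrist force passes 120 N, or if a joint passes its speed limit or range.

## Working session

There is one attempt and no reset: what is moved stays moved. The work goes in short steps, Python scripts to look and compute and a tool call to move; the robot and the scene stay as the last step left them, time stands still between calls to the robot, and variables do not carry over. Pictures are saved under pics/ and viewed, and the job is handed in when it is done.

Besides the shell and the picture viewer there is one more tool, called after ">>>" in YAML: its name, and indented under it one key for each argument. play_rows: Moves the arm, as the interface text tells. Its arguments: {"type":"object","properties":{"moves":{"type":"array","items":{"type":"array","items":{"type":"number"}}},"fingers":{"type":"number"}},"required":["moves"]}

```bash
ls; mkdir -p pics
python3 - <<'E'
from cell import readout, optics, env
import cv2
print(readout.get_state())
for n in("scene","top"):
    cv2.imwrite(f"pics/{n}0.png",optics.capture(n)[:,:,::-1]); print(optics.get_calibration(n))
E
```

```text
pics
{'time': 0.0, 'joints': array([-1.3265144 ,  0.61593914, -0.01263676,  1.42491312,  0.00809511,
        1.10342501, -0.04036772]), 'qvel': array([-1.75807045e-04,  1.22725442e-03,  9.21816749e-04, -1.44697180e-03,
        5.21418920e-05, -1.46629040e-03, -3.89294670e-05]), 'effort': array([ 3.73665052e-04, -4.69202578e+01,  2.59136092e-01, -1.71036780e+01,
        9.93017602e-03,  9.57440963e-03,  3.12417569e-06]), 'tcp_pos': array([0.17363637, 0.62556983, 0.23012047]), 'tcp_rot': array([ 2.49956414,  1.90043161, -0.00327068]), 'wrist_force': array([-0.14913161, -0.32728505, -1.47709171]), 'moment': array([-0.01003294, -0.02497407,  0.03692856]), 'finger_gap': 0.08491003207381609}
{'mtx': array([[472.13837826,   0.        , 319.66283108],
       [  0.        , 472.13837826, 234.08477943],
       [  0.        ,   0.        ,   1.        ]]), 'distortion': array([-0.08959269,  0.        ,  0.        ,  0.        ,  0.        ]), 'R': array([[-0.88372166,  0.46800079,  0.00336066],
       [ 0.38831269,  0.7372178 , -0.55292239],
       [-0.26124565, -0.4873245 , -0.83322598]]), 't': array([ 0.4076936 , -0.16619963,  1.61287463])}
{'mtx': array([[593.65568587,   0.        , 321.78975904],
       [  0.        , 593.65568587, 236.05608207],
       [  0.        ,   0.        ,   1.        ]]), 'distortion': array([0.06431496, 0.        , 0.        , 0.        , 0.        ]), 'R': array([[ 2.66077629e-03, -9.99841741e-01, -1.75901590e-02],
       [-9.85680023e-01,  3.43540864e-04, -1.68626135e-01],
       [ 1.68605492e-01,  1.77869447e-02, -9.85523116e-01]]), 't': array([0.03023664, 0.50524493, 1.48493555])}
```

View pics/scene0.png

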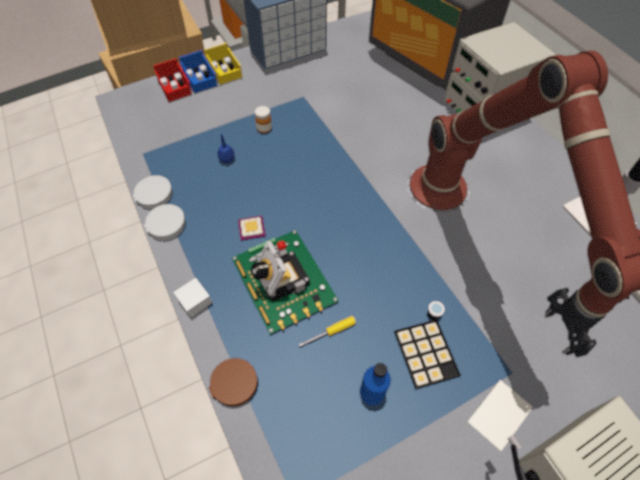

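View pics/top0.png

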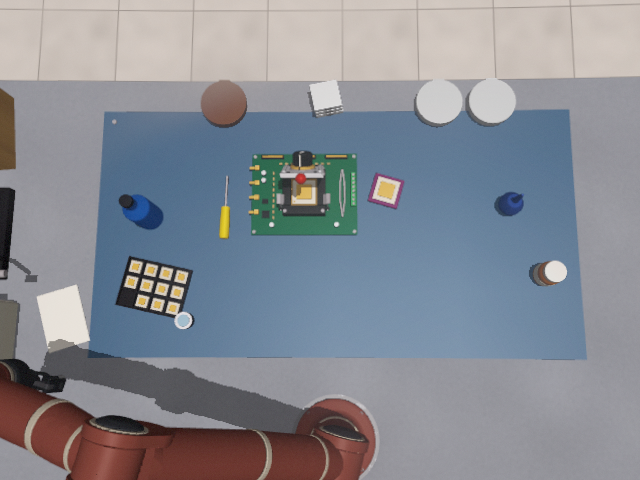

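The top view shows the board at roughly px (250–357, 153–235), with the lid standing open and the red ball at about (301,179). I'll zoom in.

Run:
```python
import cv2
a=cv2.imread("pics/top0.png")[140:250,235:375]; cv2.imwrite("pics/topz.png",cv2.resize(a,None,fx=5,fy=5,interpolation=cv2.INTER_CUBIC))
a=cv2.imread("pics/scene0.png")[225:340,225:345]; cv2.imwrite("pics/scenez.png",cv2.resize(a,None,fx=5,fy=5,interpolation=cv2.INTER_CUBIC))
```

```text
(no output)
```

View pics/topz.png

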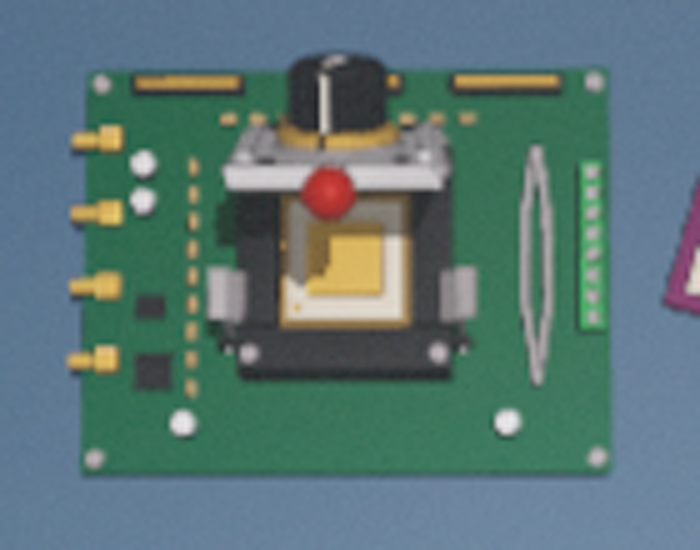

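View pics/scenez.png

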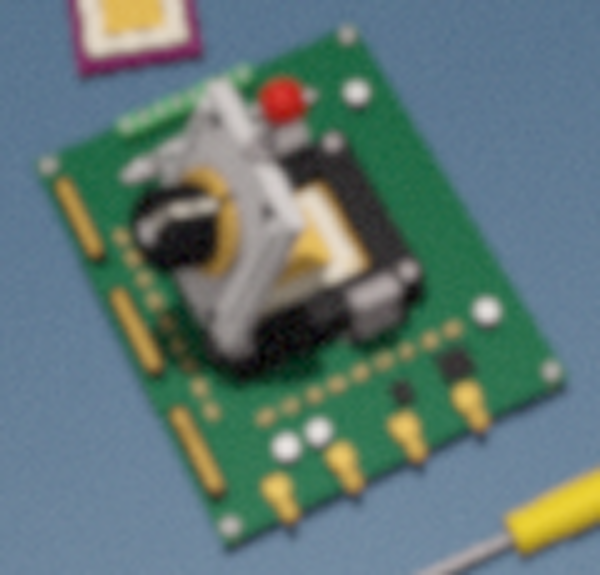

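```bash
cat > h.py <<'E'
from cell import readout, optics, env
import numpy as np, cv2
from scipy.optimize import least_squares
from scipy.spatial.transform import Rotation as Rn
def proj(c,P):
    P=np.atleast_2d(P).astype(float)
    return cv2.projectPoints(P,cv2.Rodrigues(c["R"])[0],c["t"],c["mtx"],np.array(c["distortion"]))[0][:,0]
def back(c,px,z):
    u=cv2.undistortPoints(np.array(px,float).reshape(-1,1,2),c["mtx"],np.array(c["distortion"]))[:,0]
    o=-c["R"].T@c["t"]; d=np.c_[u,np.ones(len(u))]@c["R"]
    return o+d*((z-o[2])/d[:,2])[:,None]
def bw(p,P):
    c,s=np.cos(p[2]),np.sin(p[2]); P=np.atleast_2d(P)
    return np.c_[p[0]+c*P[:,0]-s*P[:,1],p[1]+s*P[:,0]+c*P[:,1],P[:,2]]
E
cat > fit.py <<'E'
from h import *
ct,cs=optics.get_calibration("top"),optics.get_calibration("scene")
tz=lambda a:np.array(a)/5+[235,140]-.4
sz=lambda a:np.array(a)/5+[225,225]-.4
T=tz([[87,68],[607,70],[611,475],[80,475]]); C=np.array([[.11,.14,.015],[.11,-.14,.015],[-.11,-.14,.015],[-.11,.14,.015]])
S=sz([[228,548],[38,165],[348,25],[568,385]])
print(back(ct,T,.015).round(4)); print(back(cs,S,.015).round(4))
for w in((1,1),(1,0),(0,1)):
    f=lambda p:np.r_[w[0]*(proj(ct,bw(p,C))-T).ravel(),w[1]*(proj(cs,bw(p,C))-S).ravel()]
    r=least_squares(f,[.6,0,0]); print(w,r.x, r.fun.round(1))
    if w==(1,1): P=r.x
bt=tz([[328,192]]); bs=sz([[283,100]])
ball=lambda a:[.06-(.158*np.cos(a)-.003*-np.sin(a)*-1) ,0,.048+.158*np.sin(a)+.003*np.cos(a)]
def ball(a): return [.06-.158*np.cos(a)+.003*np.sin(a),0,.048+.158*np.sin(a)+.003*np.cos(a)]
for w in((1,1),(1,0),(0,1)):
    r=least_squares(lambda a:np.r_[w[0]*(proj(ct,bw(P,ball(a[0])))-bt).ravel(),w[1]*(proj(cs,bw(P,ball(a[0])))-bs).ravel()],[1.2])
    print(w,r.x,r.fun.round(2),bw(P,ball(r.x[0])))
E
python3 fit.py
```

```text
[[ 0.7359  0.2194  0.015 ]
 [ 0.7341 -0.0597  0.015 ]
 [ 0.5139 -0.0604  0.015 ]
 [ 0.514   0.2184  0.015 ]]
[[ 0.7352  0.2249  0.015 ]
 [ 0.7349 -0.0532  0.015 ]
 [ 0.522  -0.0575  0.015 ]
 [ 0.5206  0.2257  0.015 ]]
(1, 1) [0.62596952 0.08151917 0.00138188] [-0.8  0.  -0.5 -0.7 -0.7 -0.9 -1.1 -0.7 -0.7 -0.9 -1.  -1.1  1.5 -1.
  0.7 -1.9]
(1, 0) [ 6.24451915e-01  7.94015425e-02 -4.64456540e-04] [ 0.   0.5  0.3 -0.1  0.1 -0.2 -0.4 -0.2 -0.  -0.  -0.  -0.   0.  -0.
  0.  -0. ]
(0, 1) [0.62800643 0.08489818 0.00424211] [-0.  -0.  -0.  -0.  -0.  -0.  -0.  -0.  -0.6  0.5 -1.3  0.1  1.2  0.
  0.8 -0.8]
(1, 1) [1.11774028] [-0.86 -0.25  0.4   0.28] [[0.61950785 0.08151025 0.1913731 ]]
(1, 0) [1.11368712] [-0.85  0.01  0.    0.  ] [[0.61892728 0.08150944 0.19110254]]
(0, 1) [1.12455582] [-0.   -0.    0.05  0.33] [[0.62048655 0.0815116  0.19182274]]
```

```bash
cat >> h.py <<'E'
def rel(pos,R):
    s=readout.get_state(); R0=Rn.from_rotvec(s["tcp_rot"])
    d=R0.inv().apply(np.array(pos)-s["tcp_pos"])/.025
    w=np.degrees((R0.inv()*R).as_rotvec())/5
    return np.r_[d,w].round(2)
def down(phi): # tool x at world azimuth phi(deg), z down
    a=np.radians(phi); x=np.array([np.cos(a),np.sin(a),0]); z=np.array([0,0,-1.])
    return Rn.from_matrix(np.c_[x,np.cross(z,x),z])
def st():
    s=readout.get_state(); m=Rn.from_rotvec(s["tcp_rot"]).as_matrix()
    print("t",round(s["time"],2),"q",s["joints"].round(3),"tcp",s["tcp_pos"].round(4),"az",np.degrees(np.arctan2(m[1,0],m[0,0])).round(1),"tilt",np.degrees(np.arccos(-m[2,2])).round(2),"F",s["wrist_force"].round(1),"M",s["moment"].round(3),"gap",round(s["finger_gap"],4))
E
python3 - <<'E'
from h import *
st()
for az in(90,-90): print(az,rel([.619,.08,.26],down(az)))
E
```

```text
t 0.1 q [-1.327  0.616 -0.013  1.425  0.008  1.103 -0.04 ] tcp [0.1737 0.6257 0.2303] az 74.5 tilt 0.13 F [-0.5 -0.1  0.4] M [0.044 0.034 0.001] gap 0.0853
90 [-16.27  23.    -1.15  -0.     0.03  -3.1 ]
-90 [-16.27  23.    -1.15   0.04   0.    32.9 ]
```

>>> play_rows:
  moves:
    - [-1, 1.4, -1, 0, 0, -0.3]
    - [-2.2, 3.1, -1.4, 0, 0, -0.6]
    - [-3.6, 5.1, -1.6, 0, 0, -0.9]
    - [-5, 7.1, -1.6, 0, 0, -1.2]
    - [-6.4, 9.1, -1.6, 0, 0, -1.5]
    - [-7.8, 11.1, -1.6, 0, 0, -1.8]
    - [-9.2, 13.1, -1.6, 0, 0, -2.1]
    - [-10.6, 15, -1.6, 0, 0, -2.4]
  fingers: 70

```text
time: 1.1
tcp_pos: [0.4651, 0.2682, 0.2706]
tcp_rot: [2.287, 2.152, -0.004]
wrist_force: [0.8, 0.6, 0.2]
finger_gap: 0.0698
```

Run:
```python
from h import *
st()
print(rel([.619,.08,.27],down(90)))
```

```text
t 1.1 q [-5.670e-01  4.010e-01  3.000e-03  1.693e+00  1.000e-03  1.051e+00
  9.460e-01] tcp [0.4651 0.2682 0.2706] az 86.5 tilt 0.16 F [0.8 0.6 0.2] M [ 0.032 -0.06   0.018] gap 0.0698
[-7.14  6.6   0.04 -0.01  0.03 -0.69]
```

>>> play_rows:
  moves:
    - [-1.2, 1.1, 0, 0, 0, -0.1]
    - [-2.6, 2.4, 0, 0, 0, -0.3]
    - [-4, 3.7, 0, 0, 0, -0.5]
    - [-5.5, 5.1, 0, 0, 0, -0.7]
    - [-7.14, 6.6, 0, 0, 0, -0.7]
    - [-7.14, 6.6, 0, 0, 0, -0.7]

```text
time: 1.85
tcp_pos: [0.6209, 0.073, 0.2697]
tcp_rot: [2.229, 2.208, -0.01]
wrist_force: [-0.0, -0.1, 0.4]
finger_gap: 0.0699
```

Run:
```python
from h import *
st()
c=optics.get_calibration("wrist"); a=optics.capture("wrist"); cv2.imwrite("pics/w1.png",a[:,:,::-1])
np.savez("pics/w1.npz",**c)
st()
```

```text
t 1.85 q [-0.178  0.545  0.038  1.444 -0.013  1.156  1.421] tcp [0.6209 0.073  0.2697] az 89.4 tilt 0.43 F [-0.  -0.1  0.4] M [ 0.032  0.039 -0.036] gap 0.0699
t 1.9 q [-0.18   0.543  0.034  1.445 -0.015  1.156  1.421] tcp [0.6194 0.077  0.2698] az 89.7 tilt 0.27 F [-0.3  0.5 -0.1] M [ 0.058  0.003 -0.003] gap 0.0697
```

View pics/w1.png

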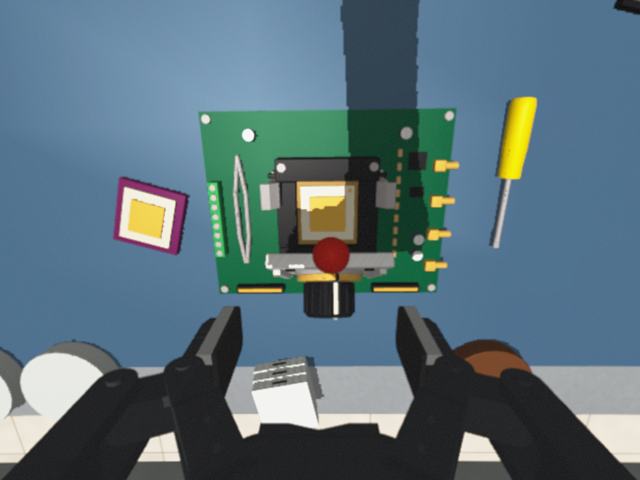

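The wrist view shows the ball at (331,255) and the board corners at about (199,112), (456,108), (437,294) and (221,294). I'll fit these and the ball ray.

```bash
cat >> fit.py <<'E'
print('---wrist')
cw=dict(np.load("pics/w1.npz")); W=np.array([[437,294],[220,294],[199,111],[456,108.]])
print(back(cw,W,.015).round(4)); 
r=least_squares(lambda p:(proj(cw,bw(p,C))-W).ravel(),[.6,0,0]);print(r.x,r.fun.round(1)); Pw=r.x
for z in(.185,.19,.195):print(back(cw,[[331,255]],z).round(4),back(ct,bt,z).round(4))
E
python3 fit.py | sed -n '/wrist/,$p'
```

```text
---wrist
[[ 0.7389  0.2232  0.015 ]
 [ 0.7369 -0.0573  0.015 ]
 [ 0.5163 -0.0571  0.015 ]
 [ 0.5166  0.2213  0.015 ]]
[ 6.26969119e-01  8.24117265e-02 -5.86436909e-04] [-0.5 -1.3 -0.3 -0.  -0.4  0.6  1.1  0.5]
[[0.6221 0.0821 0.185 ]] [[0.6206 0.0798 0.185 ]]
[[0.6202 0.0819 0.19  ]] [[0.6193 0.0796 0.19  ]]
[[0.6184 0.0818 0.195 ]] [[0.6179 0.0793 0.195 ]]
```

Run:
```python
from h import *
st()
print(rel([.620,.081,.170],down(90)))
```

```text
t 1.9 q [-0.18   0.543  0.034  1.445 -0.015  1.156  1.421] tcp [0.6194 0.077  0.2698] az 89.7 tilt 0.27 F [-0.3  0.5 -0.1] M [ 0.058  0.003 -0.003] gap 0.0697
[ 0.18  0.03  3.99 -0.03  0.05 -0.06]
```

>>> play_rows:
  moves:
    - [0.15, 0.03, 1, 0, 0, -0.06]
    - [0.18, 0.03, 2, 0, 0.05, -0.06]
    - [0.18, 0.03, 3, 0, 0.05, -0.06]
    - [0.18, 0.03, 3.8, 0, 0.05, -0.06]
    - [0.18, 0.03, 4, 0, 0.05, -0.06]
    - [0.18, 0.03, 4, 0, 0.05, -0.06]

```text
time: 2.65
tcp_pos: [0.6197, 0.0823, 0.17]
tcp_rot: [-2.217, -2.222, 0.002]
wrist_force: [-0.4, -0.7, 0.7]
finger_gap: 0.07
```

Run:
```python
from h import *
st()
c=optics.get_calibration("wrist"); a=optics.capture("wrist"); cv2.imwrite("pics/w2.png",a[:,:,::-1])
print(back(c,[[331,255]],.19))
st()
print(proj(c,[.62,.081,.191]))
print(rel([.620,.081,.170],down(90)))
```

```text
t 2.65 q [-0.18   0.636  0.024  1.575 -0.019  0.933  1.423] tcp [0.6197 0.0823 0.17  ] az 90.1 tilt 0.17 F [-0.4 -0.7  0.7] M [-0.038  0.    -0.034] gap 0.07
[[0.58256624 0.08799997 0.19      ]]
t 2.7 q [-0.18   0.636  0.024  1.574 -0.019  0.933  1.423] tcp [0.6201 0.082  0.1705] az 90.1 tilt 0.1 F [-0.4  0.3  0.5] M [ 0.019  0.023 -0.02 ] gap 0.0696
[[313.18559539 340.41963494]]
[-0.04 -0.01  0.02 -0.02 -0.01  0.02]
```

View pics/w2.png

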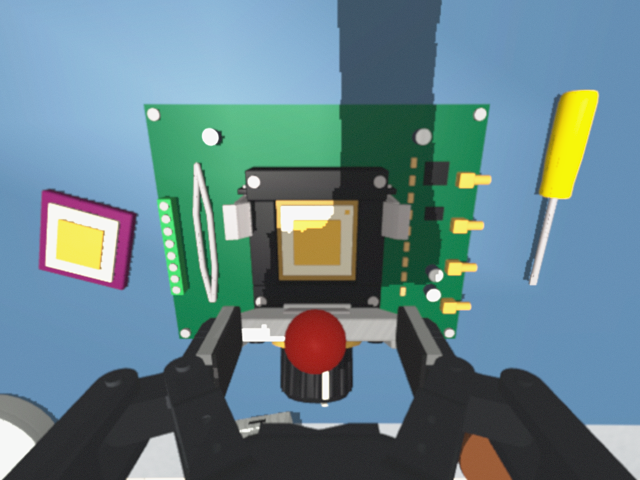

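Ball at (315,342), predicted at (313,340). It lies about 2 mm to −y of the jaw middle, so I'll shift and close.

>>> play_rows:
  moves:
    - [-0.08, 0, 0, 0, 0, 0]
    - [-0.08, 0, 0, 0, 0, 0]
    - [-0.08, 0, 0, 0, 0, 0]
    - [-0.08, 0, 0, 0, 0, 0]
    - [-0.08, 0, 0, 0, 0, 0]
    - [-0.08, 0, 0, 0, 0, 0]
  fingers: 20

```text
time: 3.45
tcp_pos: [0.6204, 0.0806, 0.1715]
tcp_rot: [-2.218, -2.222, -0.002]
wrist_force: [-1.7, 0.9, 5.1]
finger_gap: 0.023
```

Run:
```python
from h import *
st()
```

```text
t 3.45 q [-0.177  0.634  0.023  1.574 -0.02   0.934  1.426] tcp [0.6204 0.0806 0.1715] az 90.1 tilt 0.12 F [-1.7  0.9  5.1] M [ 0.363  0.363 -0.008] gap 0.023
```

Run:
```python
from h import *
c=optics.get_calibration("wrist"); a=optics.capture("wrist"); cv2.imwrite("pics/w3.png",a[240:,160:480,::-1].repeat(2,0).repeat(2,1))
s=optics.capture("scene");cv2.imwrite("pics/s3.png",cv2.resize(s[200:350,200:360,::-1],None,fx=4,fy=4,interpolation=cv2.INTER_CUBIC))
st()
```

```text
t 3.55 q [-0.177  0.634  0.023  1.574 -0.02   0.934  1.426] tcp [0.6204 0.0806 0.1715] az 90.1 tilt 0.12 F [-2.2  1.4  5.5] M [0.281 0.339 0.012] gap 0.0234
```

View pics/w3.png

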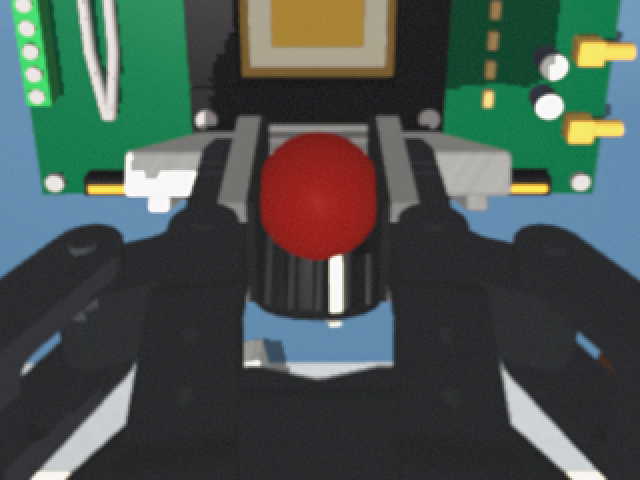

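View pics/s3.png

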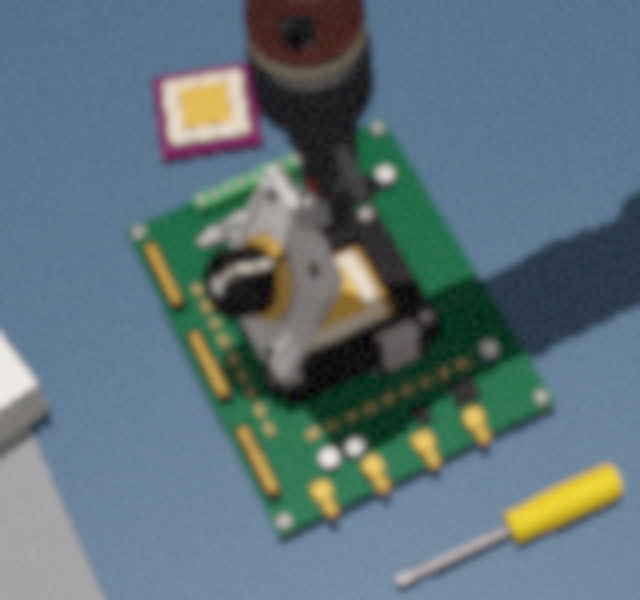

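```bash
cat > arc.py <<'E'
from h import *
import sys
def B(a): return np.array([.06-.158*np.cos(a)+.003*np.sin(a),.048+.158*np.sin(a)+.003*np.cos(a)])
a0=float(sys.argv[1])
for a in sys.argv[2:]:
    d=(B(float(a))-B(a0))/.025; print(a,"y %.2f z %.2f"%(d[0],-d[1]))
print("abs",B(a0)+[.626,0])
E
python3 arc.py 1.12 1.06 .98 .88 .78 .68 .58 .48 .38 .30
```

```text
1.06 y -0.34 z 0.17
.98 y -0.78 z 0.43
.88 y -1.29 z 0.79
.78 y -1.76 z 1.21
.68 y -2.19 z 1.67
.58 y -2.58 z 2.18
.48 y -2.90 z 2.72
.38 y -3.18 z 3.29
.30 y -3.36 z 3.76
abs [0.61986247 0.19152292]
```

>>> play_rows:
  moves:
    - [0, -0.34, 0.17, 0, 0, 0]
    - [0, -0.78, 0.43, 0, 0, 0]
    - [0, -1.03, 0.61, 0, 0, 0]
    - [0, -1.29, 0.79, 0, 0, 0]
    - [0, -1.29, 0.79, 0, 0, 0]

```text
time: 4.18
tcp_pos: [0.5873, 0.0806, 0.1509]
tcp_rot: [-2.217, -2.222, 0.001]
wrist_force: [-1.0, -1.1, 0.7]
finger_gap: 0.0231
```

Run:
```python
from h import *
st()
```

```text
t 4.17 q [-0.185  0.612  0.021  1.691 -0.019  0.84   1.418] tcp [0.5873 0.0806 0.1509] az 90.1 tilt 0.17 F [-1.  -1.1  0.7] M [ 0.141 -0.169 -0.015] gap 0.0231
```

```bash
python3 arc.py .88 .80 .70 .60 .50 .40 .35 .30
```

```text
.80 y -0.38 z 0.33
.70 y -0.82 z 0.78
.60 y -1.21 z 1.28
.50 y -1.55 z 1.81
.40 y -1.84 z 2.38
.35 y -1.96 z 2.67
.30 y -2.07 z 2.97
abs [0.58764234 0.1716882 ]
```

>>> play_rows:
  moves:
    - [0, -0.38, 0.33, 0, 0, 0]
    - [0, -0.82, 0.78, 0, 0, 0]
    - [0, -1.21, 1.28, 0, 0, 0]
    - [0, -1.55, 1.81, 0, 0, 0]
    - [0, -1.84, 2.38, 0, 0, 0]
    - [0, -1.96, 2.67, 0, 0, 0]
    - [0, -2.07, 2.97, 0, 0, 0]
    - [0, -2.07, 2.97, 0, 0, 0]

```text
time: 5.18
tcp_pos: [0.5346, 0.0805, 0.076]
tcp_rot: [-2.216, -2.221, 0.003]
wrist_force: [0.4, 0.0, -1.0]
finger_gap: 0.0229
```

```bash
python3 - <<'E'
from h import *
st()
c=optics.get_calibration("wrist"); a=optics.capture("wrist"); cv2.imwrite("pics/w4.png",a[:,:,::-1])
E
python3 arc.py .3 .25 .2 .15 .1 .05 0 -.02
```

```text
t 5.17 q [-0.199  0.655  0.015  1.9   -0.021  0.591  1.403] tcp [0.5346 0.0805 0.076 ] az 90.1 tilt 0.26 F [ 0.4  0.  -1. ] M [-0.011 -0.123 -0.001] gap 0.0229
.25 y -0.09 z 0.30
.2 y -0.17 z 0.61
.15 y -0.23 z 0.92
.1 y -0.27 z 1.23
.05 y -0.30 z 1.55
0 y -0.32 z 1.86
-.02 y -0.32 z 1.99
abs [0.5359434 0.0975582]
```

View pics/w4.png

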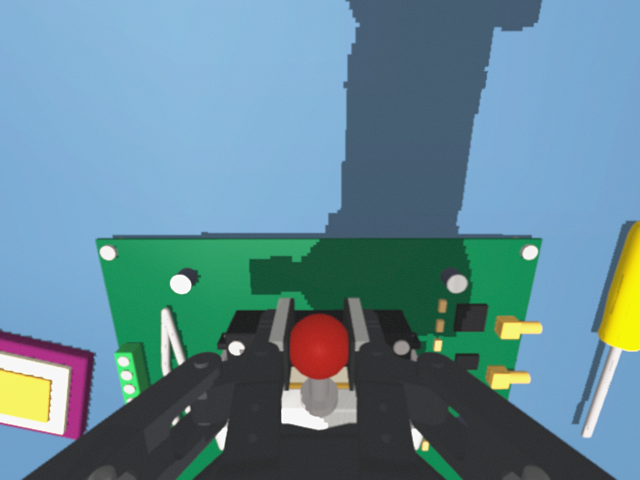

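The ball is still in the pads at about (320,347), and the lid has followed. Next I press it shut through the catches.

>>> play_rows:
  moves:
    - [0, -0.09, 0.3, 0, 0, 0]
    - [0, -0.17, 0.61, 0, 0, 0]
    - [0, -0.22, 0.92, 0, 0, 0]
    - [0, -0.26, 1.23, 0, 0, 0]
    - [0, -0.28, 1.55, 0, 0, 0]
    - [0, -0.3, 1.86, 0, 0, 0]
    - [0, -0.3, 1.95, 0, 0, 0]
    - [0, -0.3, 1.95, 0, 0, 0]

```text
time: 6.22
tcp_pos: [0.5282, 0.0804, 0.0271]
tcp_rot: [-2.218, -2.222, 0.0]
wrist_force: [5.3, 0.3, -5.7]
finger_gap: 0.023
```

Run:
```python
from h import *
st()
```

```text
t 6.22 q [-0.199  0.73   0.012  1.945 -0.022  0.468  1.402] tcp [0.5282 0.0804 0.0271] az 90.1 tilt 0.13 F [ 5.3  0.3 -5.7] M [-0.017 -1.221 -0.089] gap 0.023
```

Run:
```python
from h import *
c=optics.get_calibration("wrist"); a=optics.capture("wrist"); cv2.imwrite("pics/w5.png",a[:,:,::-1])
s=optics.capture("scene");t=optics.capture("top")
f=lambda a,k:cv2.resize(a[:,:,::-1],(400,400),interpolation=cv2.INTER_CUBIC)
cv2.imwrite("pics/s5.png",np.hstack([f(s[230:330,230:330],4),f(t[150:230,260:340],5)]))
st()
```

```text
t 6.38 q [-0.199  0.73   0.012  1.945 -0.022  0.468  1.402] tcp [0.5283 0.0804 0.0272] az 90.1 tilt 0.12 F [ 6.1 -0.7 -6.8] M [-0.08  -1.363 -0.062] gap 0.0231
```

View pics/w5.png

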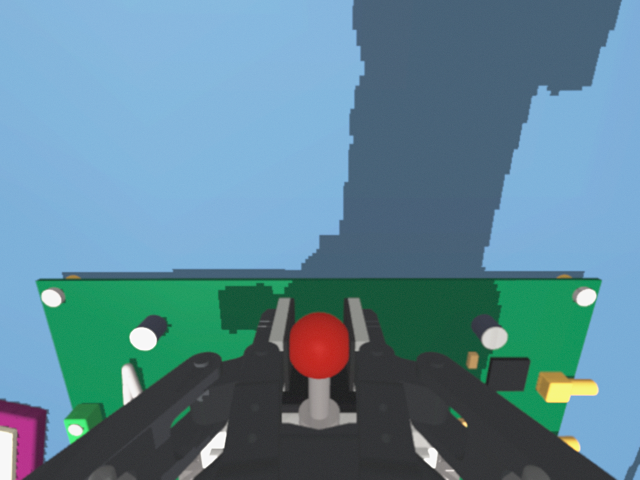

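View pics/s5.png

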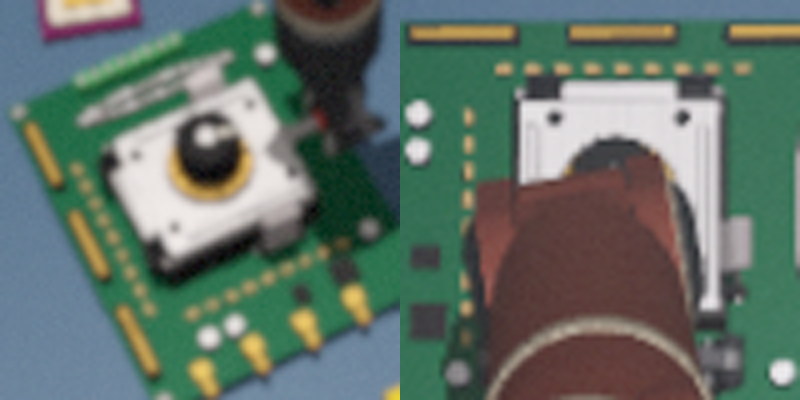

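>>> play_rows:
  moves:
    - [0, 0, 0.06, 0, 0, 0]
    - [0, 0, 0.12, 0, 0, 0]
    - [0, 0, 0.12, 0, 0, 0]

```text
time: 6.75
tcp_pos: [0.5283, 0.0805, 0.0261]
tcp_rot: [-2.219, -2.222, -0.001]
wrist_force: [-0.3, -0.1, 11.4]
finger_gap: 0.0232
```

Run:
```python
from h import *
st()
```

```text
t 6.75 q [-0.199  0.732  0.012  1.946 -0.022  0.464  1.402] tcp [0.5283 0.0805 0.0261] az 90.1 tilt 0.11 F [-0.3 -0.1 11.4] M [-0.153 -0.282 -0.083] gap 0.0232
```

>>> play_rows:
  moves:
    - [0, 0, 0.15, 0, 0, 0]
    - [0, 0, 0.15, 0, 0, 0]
    - [0, 0, 0.03, 0, 0, 0]
    - [0, 0, 0.03, 0, 0, 0]

```text
time: 7.25
tcp_pos: [0.5286, 0.0804, 0.0256]
tcp_rot: [-2.219, -2.222, -0.002]
wrist_force: [3.8, 0.0, 0.4]
finger_gap: 0.0225
```

>>> play_rows:
  moves:
    - [0, 0, 0, 0, 0, 0]
    - [0, 0, 0, 0, 0, 0]
    - [0, 0, 0, 0, 0, 0]
  fingers: 70

```text
time: 7.62
tcp_pos: [0.5274, 0.0804, 0.0251]
tcp_rot: [-2.217, -2.221, 0.002]
wrist_force: [-0.0, 0.2, -0.1]
finger_gap: 0.0699
```

Run:
```python
from h import *
st()
print(rel([.627,.081,.14],down(150)),rel([.527,.081,.16],down(90)))
```

```text
t 7.62 q [-0.199  0.733  0.012  1.948 -0.022  0.463  1.402] tcp [0.5274 0.0804 0.0251] az 90.1 tilt 0.19 F [-0.   0.2 -0.1] M [-0.025 -0.037  0.025] gap 0.0699
[  0.02   3.97  -4.61  -0.02  -0.03 -11.98] [ 0.03 -0.03 -5.4  -0.03 -0.02  0.02]
```

>>> play_rows:
  moves:
    - [0, 0, -1, 0, 0, 0]
    - [0, 0, -3, 0, 0, 0]
    - [0, 0, -5, 0, 0, 0]
    - [0, 0.8, -7, 0, 0, 0]
    - [0, 2.4, -8, 0, 0, 0]
    - [0, 3.9, -8.4, 0, 0, 0]
    - [0, 4.4, -8.4, 0, 0, 0]
    - [0, 4.4, -8.4, 0, 0, 0]

```text
time: 8.62
tcp_pos: [0.6377, 0.0801, 0.2337]
tcp_rot: [-2.217, -2.22, 0.004]
wrist_force: [-0.3, 0.5, -0.7]
finger_gap: 0.0702
```

Run:
```python
from h import *
st()
c=optics.get_calibration("wrist"); a=optics.capture("wrist"); cv2.imwrite("pics/w6.png",a[:,:,::-1]);np.savez("pics/w6.npz",**c)
s=optics.capture("scene");t=optics.capture("top")
f=lambda a,k:cv2.resize(a[:,:,::-1],(400,400),interpolation=cv2.INTER_CUBIC)
cv2.imwrite("pics/s6.png",np.hstack([f(s[230:330,230:330],4),f(t[150:230,260:340],5)]))
st()
for z in(.088,.1):print(proj(c,[.626,.081,z]))
```

```text
t 8.62 q [-0.176  0.603  0.031  1.439 -0.022  1.104  1.432] tcp [0.6377 0.0801 0.2337] az 90.1 tilt 0.3 F [-0.3  0.5 -0.7] M [-0.004  0.098 -0.041] gap 0.0702
t 8.78 q [-0.176  0.602  0.031  1.441 -0.022  1.104  1.432] tcp [0.6368 0.0804 0.2342] az 90.1 tilt 0.31 F [-0.2  0.5  0.7] M [-0.01   0.007 -0.009] gap 0.0699
[[318.41649903 217.65078323]]
[[318.41577769 221.02667276]]
```

View pics/w6.png

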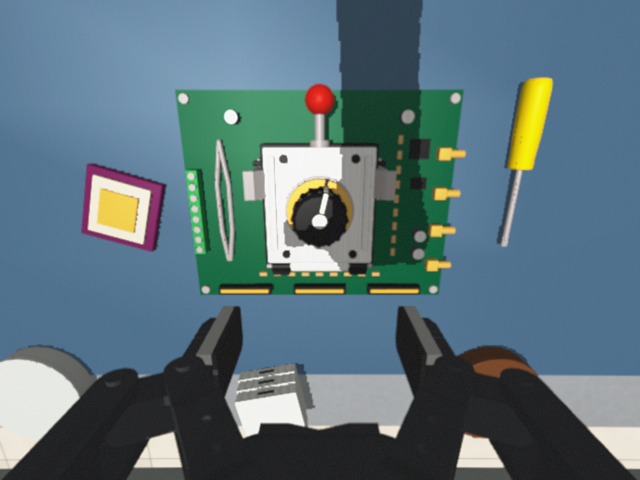

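View pics/s6.png

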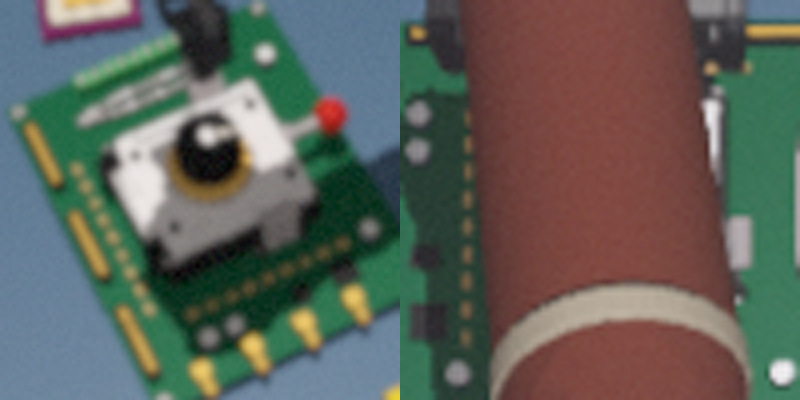

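Run:
```python
import cv2
a=cv2.imread("pics/w6.png")[130:280,235:405]; cv2.imwrite("pics/w6z.png",cv2.resize(a,None,fx=4.5,fy=4,interpolation=cv2.INTER_CUBIC))
```

```text
(no output)
```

View pics/w6z.png

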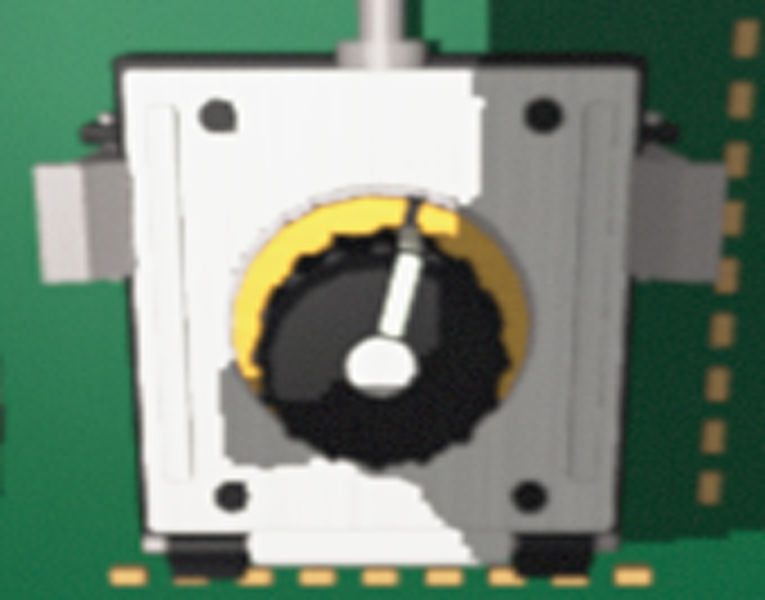

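Run:
```python
from h import *
a=cv2.imread("pics/w2.png")[170:320,210:430]; b=cv2.imread("pics/w6.png")[150:220,230:410];d=cv2.imread("pics/w1.png")[160:230,240:420]
f=lambda x:cv2.resize(x,(800,int(800*x.shape[0]/x.shape[1])),interpolation=cv2.INTER_CUBIC)
cv2.imwrite("pics/cmp.png",np.vstack([f(d),f(b)]))
```

```text
(no output)
```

View pics/cmp.png

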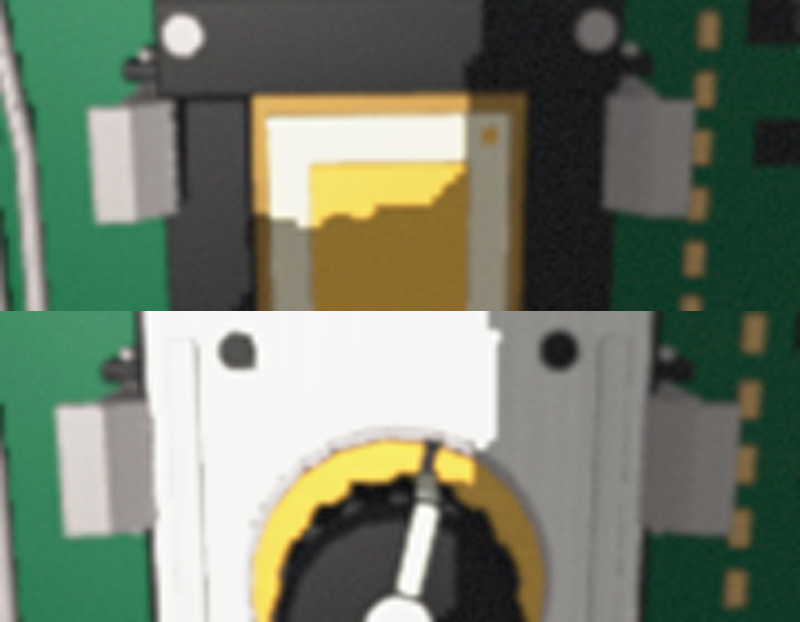

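Run:
```python
from h import *
s=180/800
for n,(ox,oy),pts in(("w1",(240,160),[(90,160),(138,160),(178,160),(605,160),(693,160)]),("w6",(230,150),[(60,160),(107,160),(153,160),(645,160),(738,160)])):
    c=dict(np.load(f"pics/{n}.npz")); 
    for z in(.06,.068): print(n,z,back(c,[(ox+u*s,oy+v*s) for u,v in pts],z)[:,1].round(4), back(c,[(ox+120*s,oy+160*s)],z)[0,0])
```

```text
w1 0.06 [0.0116 0.0229 0.0323 0.1323 0.1528] 0.6017612990563672
w1 0.068 [0.0131 0.0241 0.0333 0.131  0.1511] 0.6003345735666421
w6 0.06 [0.0116 0.0214 0.031  0.1336 0.1529] 0.602704345908117
w6 0.068 [0.0134 0.0229 0.0322 0.1322 0.1511] 0.6015327141584168
```

Run:
```python
from h import *
c=dict(np.load("pics/w6.npz"))
m=back(c,[(235+414/4.5,130+212/4)],.066)[0]; k=back(c,[(235+380/4.5,130+365/4)],.1)[0]; w=back(c,[(235+408/4.5,130+258/4)],.1)[0]
print(m,k,w); 
for p in(m,w): print(np.degrees(np.arctan2(p[1]-.0815,-(p[0]-.626))), np.degrees(np.arctan2(p[1]-k[1],-(p[0]-k[0]))))
st(); print(rel([.626,.0812,.13],down(150)))
```

```text
[0.59910836 0.08878947 0.066     ] [0.62619242 0.08186125 0.1       ] [0.60373626 0.08692456 0.1       ]
15.166610961755275 14.348808629163496
13.693314405565541 12.706297975335646
t 8.78 q [-0.176  0.602  0.031  1.441 -0.022  1.104  1.432] tcp [0.6368 0.0804 0.2342] az 90.1 tilt 0.31 F [-0.2  0.5  0.7] M [-0.01   0.007 -0.009] gap 0.0699
[  0.03  -0.41   4.17  -0.05  -0.04 -11.98]
```

Knob axis is about (0.626, 0.0817), and the white line and collar mark are at about 14° (screw ≈ 0.24 rad). The catches sit at their rest positions over the shut lid. Next I turn the hand and go down over the knob.

>>> play_rows:
  moves:
    - [0, -0.1, 0.4, 0, 0, -1.7]
    - [0, -0.2, 1, 0, 0, -3.6]
    - [0, -0.3, 1.6, 0, 0, -5.5]
    - [0.03, -0.4, 2.2, 0, 0, -7.4]
    - [0.04, -0.41, 2.8, 0, 0, -9.3]
    - [0.04, -0.41, 3.3, 0, 0, -11.2]
    - [0.04, -0.41, 3.6, 0, 0, -12]
    - [0.04, -0.41, 3.6, 0, 0, -12]

```text
time: 9.78
tcp_pos: [0.6248, 0.0812, 0.1437]
tcp_rot: [-0.809, -3.028, 0.002]
wrist_force: [-0.6, -0.3, 0.6]
finger_gap: 0.0701
```

Run:
```python
from h import *
c=optics.get_calibration("wrist"); a=optics.capture("wrist"); cv2.imwrite("pics/w7.png",a[:,:,::-1]);np.savez("pics/w7.npz",**c)
st(); print(proj(c,[.626,.0817,.1]),rel([.626,.0815,.069],down(150)))
```

```text
t 9.82 q [-0.019  0.686 -0.245  1.575  0.193  0.911  2.288] tcp [0.6254 0.0814 0.1443] az 150.1 tilt 0.35 F [ 0.2 -0.1 -0.2] M [ 0.04  -0.007  0.012] gap 0.0698
[[316.66115379 277.2974699 ]] [-0.04  0.02  3.01 -0.02 -0.07  0.01]
```

View pics/w7.png

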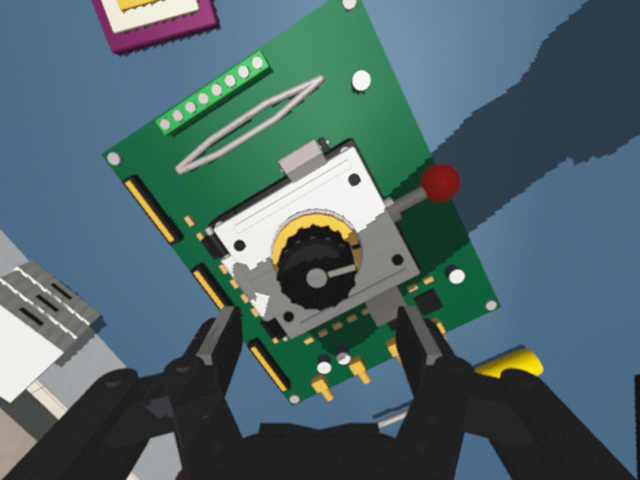

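Cap at (317,278), as predicted. Going down.

>>> play_rows:
  moves:
    - [-0.04, 0.02, 0.8, 0, 0, 0]
    - [-0.04, 0.02, 1.6, 0, 0, 0]
    - [-0.04, 0.02, 2.3, 0, 0, 0]
    - [-0.04, 0.02, 2.8, 0, 0, 0]
    - [-0.04, 0.02, 3, 0, 0, 0]
    - [-0.04, 0.02, 3, 0, 0, 0]

```text
time: 10.58
tcp_pos: [0.6261, 0.0815, 0.0693]
tcp_rot: [-0.81, -3.029, 0.001]
wrist_force: [0.0, 1.2, -0.0]
finger_gap: 0.07
```

>>> play_rows:
  moves:
    - [0, 0, 0, 0, 0, 0]
    - [0, 0, 0, 0, 0, 0]
    - [0, 0, 0, 0, 0, 0]
    - [0, 0, 0, 0, 0, 0]
  fingers: 40

```text
time: 11.08
tcp_pos: [0.6265, 0.0817, 0.0703]
tcp_rot: [-0.811, -3.03, -0.0]
wrist_force: [-2.3, 0.2, 6.1]
finger_gap: 0.0485
```

Run:
```python
from h import *
st(); 
a=optics.capture("wrist"); cv2.imwrite("pics/w8.png",a[:,:,::-1]); print(rel([.626,.0817,.069],down(150)))
```

```text
t 11.07 q [-0.033  0.778 -0.223  1.63   0.222  0.763  2.263] tcp [0.6265 0.0817 0.0703] az 150.0 tilt 0.29 F [-2.3  0.2  6.1] M [-0.024  0.345 -0.082] gap 0.0485
[ 0.02 -0.01  0.05 -0.01 -0.06  0.01]
```

View pics/w8.png

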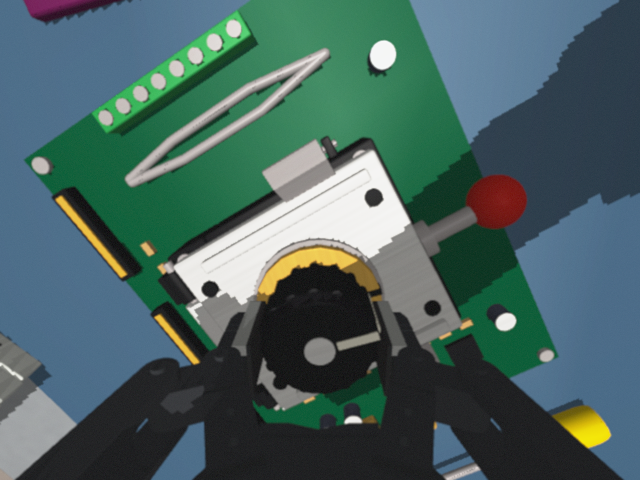

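>>> play_rows:
  moves:
    - [0, 0, 0, 0, 0, 1]
    - [0, 0, 0, 0, 0, 2.5]
    - [0, 0, 0, 0, 0, 4]
    - [0, 0, 0, 0, 0, 5.5]
    - [0, 0, 0, 0, 0, 7]
    - [0, 0, 0, 0, 0, 8.5]
    - [0, 0, 0, 0, 0, 10]
    - [0, 0, 0, 0, 0, 11]

```text
time: 12.12
tcp_pos: [0.6271, 0.0808, 0.0704]
tcp_rot: [-2.123, -2.312, 0.004]
wrist_force: [0.9, -0.9, 0.8]
finger_gap: 0.0484
```

Run:
```python
from h import *
st(); 
print(rel([.626,.0817,.0695],down(60)))
```

```text
t 12.12 q [-0.19   0.768  0.046  1.636 -0.048  0.742  1.536] tcp [0.6271 0.0808 0.0704] az 94.9 tilt 0.2 F [ 0.9 -0.9  0.8] M [-0.245 -0.051  0.14 ] gap 0.0484
[ 0.04 -0.04  0.04 -0.04  0.01  6.98]
```

>>> play_rows:
  moves:
    - [0, 0, 0, 0, 0, 1.2]
    - [0, 0, 0, 0, 0, 2.4]
    - [0, 0, 0, 0, 0, 3.6]
    - [0, 0, 0, 0, 0, 4.8]
    - [0, 0, 0, 0, 0, 6]
    - [0, 0, 0, 0, 0, 7]
    - [0, 0, 0, 0, 0, 7.4]
    - [0, 0, 0, 0, 0, 7.4]

```text
time: 13.12
tcp_pos: [0.6269, 0.0801, 0.0704]
tcp_rot: [-2.748, -1.52, 0.006]
wrist_force: [-1.5, -1.1, 1.2]
finger_gap: 0.0488
```

Run:
```python
from h import *
st(); 
a=optics.capture("wrist"); cv2.imwrite("pics/w9.png",a[:,:,::-1]); print(rel([.626,.0817,.0695],down(50)))
```

```text
t 13.12 q [-0.294  0.779  0.227  1.64  -0.233  0.754  1.051] tcp [0.6269 0.0801 0.0704] az 57.9 tilt 0.22 F [-1.5 -1.1  1.2] M [-0.318  0.162 -0.116] gap 0.0488
[ 0.03 -0.07  0.04 -0.03  0.03  1.58]
```

View pics/w9.png

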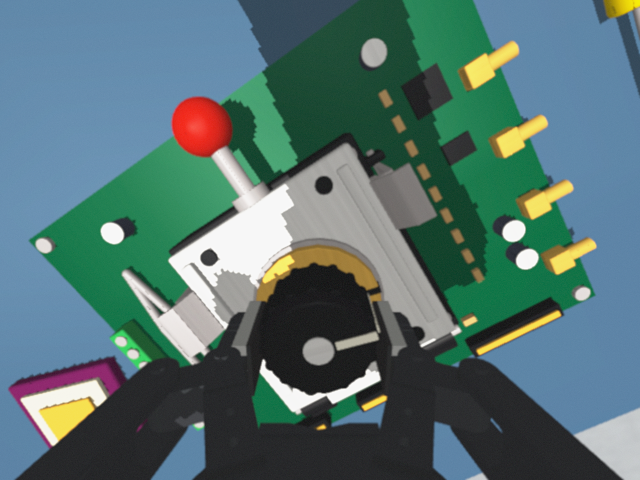

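>>> play_rows:
  moves:
    - [0, 0, 0, 0, 0, 0.6]
    - [0, 0, 0, 0, 0, 1.2]
    - [0, 0, 0, 0, 0, 1.8]

```text
time: 13.55
tcp_pos: [0.6269, 0.0799, 0.0704]
tcp_rot: [-2.86, -1.299, 0.006]
wrist_force: [-2.9, -1.4, 1.5]
finger_gap: 0.0488
```

```bash
python3 -c "
from h import *
st()"
```

```text
t 13.55 q [-0.319  0.783  0.271  1.641 -0.277  0.76   0.932] tcp [0.6269 0.0799 0.0704] az 48.9 tilt 0.23 F [-2.9 -1.4  1.5] M [-0.262  0.098  0.11 ] gap 0.0488
```

>>> play_rows:
  moves:
    - [0, 0, 0, 0, 0, 0.6]
    - [0, 0, 0, 0, 0, 1.2]

```text
time: 13.8
tcp_pos: [0.6268, 0.0798, 0.0704]
tcp_rot: [-2.924, -1.148, 0.007]
wrist_force: [-1.8, -2.4, 2.4]
finger_gap: 0.0484
```

```bash
python3 -c "
from h import *
st()"
```

```text
t 13.8 q [-0.335  0.787  0.3    1.641 -0.306  0.764  0.853] tcp [0.6268 0.0798 0.0704] az 42.9 tilt 0.24 F [-1.8 -2.4  2.4] M [-0.178  0.163  0.328] gap 0.0484
```

>>> play_rows:
  moves:
    - [0, 0, 0, 0, 0, 0.5]
    - [0, 0, 0, 0, 0, 1]

```text
time: 14.05
tcp_pos: [0.6267, 0.0797, 0.0704]
tcp_rot: [-2.972, -1.018, 0.007]
wrist_force: [-1.0, -2.1, 2.8]
finger_gap: 0.0485
```

```bash
python3 -c "
from h import *
st()
a=optics.capture('wrist'); cv2.imwrite('pics/w10.png',cv2.resize(a[200:400,220:420,::-1],None,fx=3,fy=3))
st()"
```

```text
t 14.05 q [-0.349  0.79   0.324  1.642 -0.331  0.769  0.786] tcp [0.6267 0.0797 0.0704] az 37.8 tilt 0.25 F [-1.  -2.1  2.8] M [-0.258  0.175  0.206] gap 0.0485
t 14.1 q [-0.35   0.79   0.325  1.642 -0.331  0.769  0.785] tcp [0.6267 0.0797 0.0704] az 37.7 tilt 0.26 F [-1.7 -1.5  3.4] M [-0.15   0.297  0.048] gap 0.0487
```

View pics/w10.png

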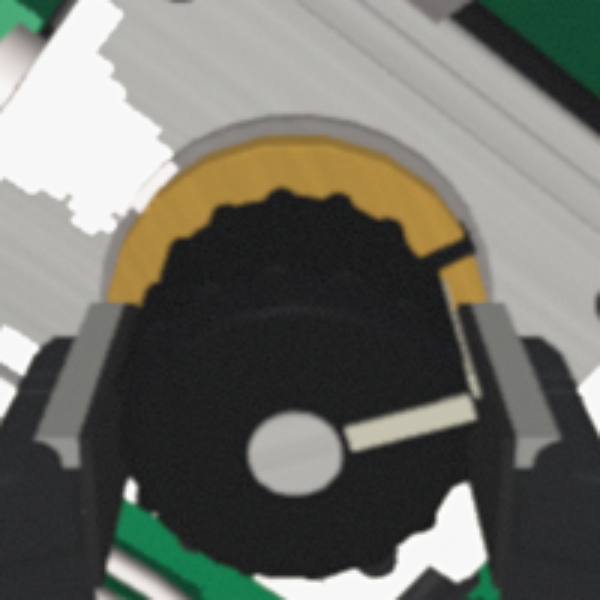

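Mark now lies about 12° behind the line (clutch starting to slip). Continue in small steps.

>>> play_rows:
  moves:
    - [0, 0, 0, 0, 0, 0.5]
    - [0, 0, 0, 0, 0, 1]

```text
time: 14.35
tcp_pos: [0.6266, 0.0796, 0.0704]
tcp_rot: [-3.016, -0.879, 0.007]
wrist_force: [-1.3, -2.0, 2.4]
finger_gap: 0.0486
```

```bash
python3 -c "
from h import *
st()"
```

```text
t 14.35 q [-0.364  0.794  0.35   1.643 -0.357  0.774  0.716] tcp [0.6266 0.0796 0.0704] az 32.5 tilt 0.27 F [-1.3 -2.   2.4] M [-0.263  0.161  0.222] gap 0.0486
```

>>> play_rows:
  moves:
    - [0, 0, 0, 0, 0, 0.5]
    - [0, 0, 0, 0, 0, 1]

```text
time: 14.6
tcp_pos: [0.6265, 0.0796, 0.0704]
tcp_rot: [-3.053, -0.742, 0.008]
wrist_force: [-2.2, -1.3, 1.8]
finger_gap: 0.0485
```

```bash
python3 -c "
from h import *
st()
a=optics.capture('wrist'); cv2.imwrite('pics/w11.png',cv2.resize(a[200:400,220:420,::-1],None,fx=3,fy=3))
st()"
```

```text
t 14.6 q [-0.378  0.798  0.375  1.643 -0.382  0.779  0.647] tcp [0.6265 0.0796 0.0704] az 27.3 tilt 0.28 F [-2.2 -1.3  1.8] M [-0.214  0.201  0.098] gap 0.0485
t 14.65 q [-0.378  0.798  0.376  1.643 -0.382  0.779  0.647] tcp [0.6264 0.0796 0.0704] az 27.3 tilt 0.28 F [-1.9 -1.3  2.5] M [-0.158  0.22  -0.072] gap 0.0487
```

View pics/w11.png

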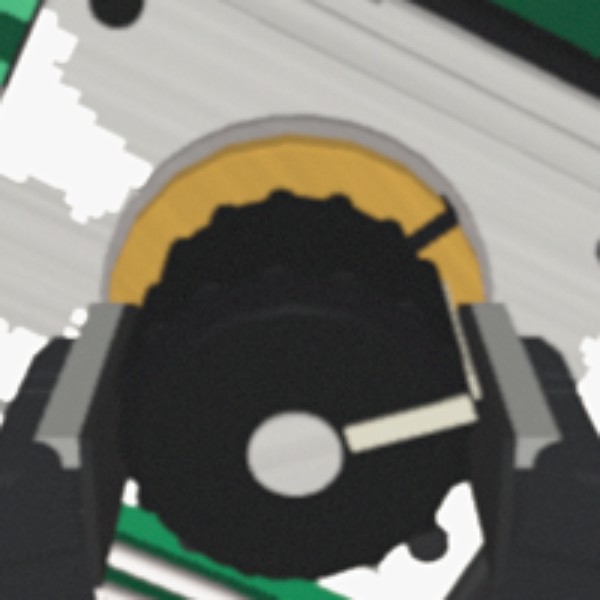

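>>> play_rows:
  moves:
    - [0, 0, 0, 0, 0, 0.5]
    - [0, 0, 0, 0, 0, 1]
    - [0, 0, 0, 0, 0, 1.5]
    - [0, 0, 0, 0, 0, 2.1]
    - [0, 0, 0, 0, 0, 2.1]

```text
time: 15.28
tcp_pos: [0.6263, 0.0795, 0.0704]
tcp_rot: [3.108, 0.456, -0.008]
wrist_force: [-1.7, -0.9, 2.8]
finger_gap: 0.0482
```

```bash
python3 -c "
from h import *
st()
a=optics.capture('wrist'); cv2.imwrite('pics/w12.png',cv2.resize(a[200:400,220:420,::-1],None,fx=3,fy=3))
st()"
```

```text
t 15.28 q [-0.406  0.806  0.427  1.644 -0.432  0.791  0.505] tcp [0.6263 0.0795 0.0704] az 16.7 tilt 0.31 F [-1.7 -0.9  2.8] M [-0.269  0.332 -0.185] gap 0.0482
t 15.32 q [-0.406  0.806  0.426  1.644 -0.432  0.791  0.506] tcp [0.6263 0.0795 0.0704] az 16.7 tilt 0.3 F [-2.2 -1.5  1.5] M [-0.252  0.307 -0.112] gap 0.0481
```

View pics/w12.png

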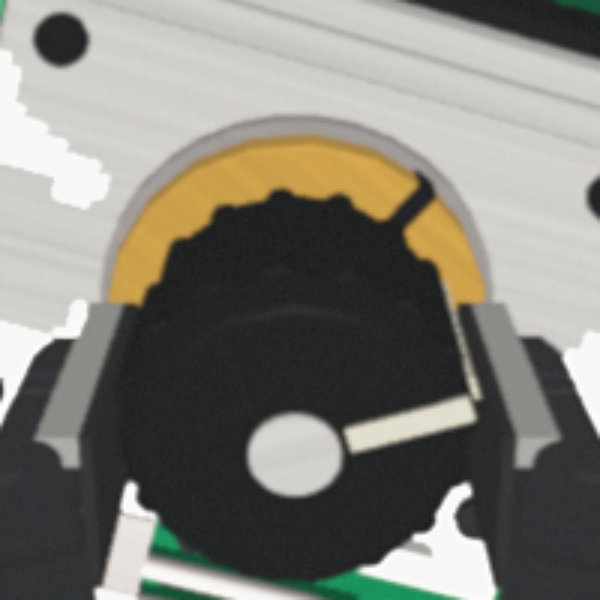

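The mark is now about 34° behind the line and the moment has reversed, so the knob is falling into the notch: one click. Let go and lift straight up.

>>> play_rows:
  moves:
    - [0, 0, 0, 0, 0, 0]
    - [0, 0, 0, 0, 0, 0]
    - [0, 0, 0, 0, 0, 0]
    - [0, 0, 0, 0, 0, 0]
  fingers: 75

```text
time: 15.82
tcp_pos: [0.6264, 0.0798, 0.0703]
tcp_rot: [3.108, 0.457, -0.008]
wrist_force: [-0.0, -0.1, -1.2]
finger_gap: 0.075
```

>>> play_rows:
  moves:
    - [0, 0, -0.5, 0, 0, 0]
    - [0, 0, -1.5, 0, 0, 0]
    - [0, 0, -3, 0, 0, 0]
    - [0, 0, -4.5, 0, 0, 0]
    - [0, 0, -6, 0, 0, 0]
    - [0, 0, -6.5, 0, 0, 0]
    - [0, 0, -6.5, 0, 0, 0]

```text
time: 16.7
tcp_pos: [0.6274, 0.0799, 0.2335]
tcp_rot: [3.108, 0.457, -0.006]
wrist_force: [0.4, 0.5, 0.2]
finger_gap: 0.0749
```

```bash
python3 -c "
from h import *
st()
c=optics.get_calibration('wrist');a=optics.capture('wrist'); cv2.imwrite('pics/w13.png',a[:,:,::-1]); np.savez('pics/w13.npz',**c)
s=optics.capture('scene');cv2.imwrite('pics/s13.png',s[:,:,::-1])
p=proj(c,[.626,.0817,.1])[0]; print(p);x,y=p.astype(int)
cv2.imwrite('pics/w13z.png',cv2.resize(a[max(0,y-70):y+70,x-90:x+90,::-1],None,fx=4.2,fy=4.2,interpolation=cv2.INTER_CUBIC))
st()"
```

```text
t 16.7 q [-0.455  0.63   0.517  1.483 -0.329  1.119  0.418] tcp [0.6274 0.0799 0.2335] az 16.7 tilt 0.2 F [0.4 0.5 0.2] M [ 0.011 -0.007  0.036] gap 0.0749
[317.62219569 232.92766674]
t 16.8 q [-0.454  0.632  0.516  1.485 -0.329  1.119  0.418] tcp [0.6262 0.0801 0.2313] az 16.7 tilt 0.46 F [-0.4  0.1 -0.3] M [-0.001  0.014 -0.022] gap 0.0748
```

View pics/w13z.png

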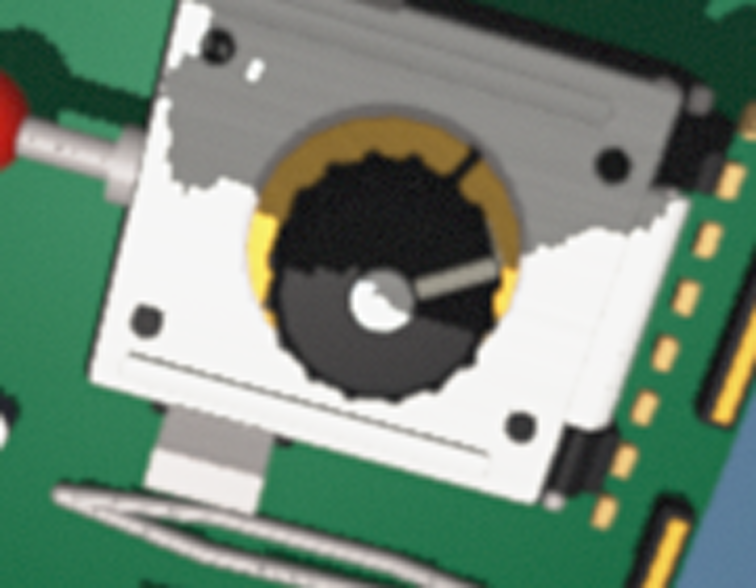

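View pics/s13.png

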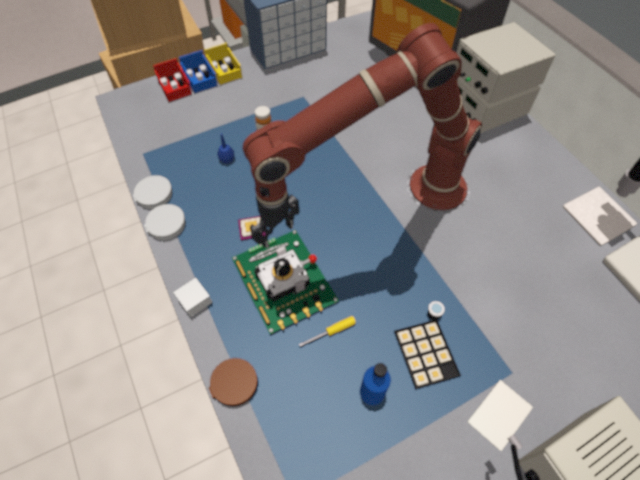

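```bash
python3 -c "
from h import *
c=dict(np.load('pics/w13.npz')); ox,oy=317-90,232-70
g=lambda u,v,z:back(c,[(ox+u/4.2,oy+v/4.2)],z)[0]
k=g(382,301,.1);w=g(494,267,.1);m=g(468,166,.066);print(k,w,m)
for p in(w,m):
  for q in (k,[.626,.0817]): print(np.degrees(np.arctan2(p[1]-q[1],-(p[0]-q[0]))))
st()"
```

```text
[0.62645407 0.08115572 0.1       ] [0.64587729 0.09438997 0.1       ] [0.63840185 0.10644613 0.066     ]
145.73097574789037
147.44521575475747
115.2871624122934
116.61835205739759
t 16.8 q [-0.454  0.632  0.516  1.485 -0.329  1.119  0.418] tcp [0.6262 0.0801 0.2313] az 16.7 tilt 0.46 F [-0.4  0.1 -0.3] M [-0.001  0.014 -0.022] gap 0.0748
```

The line-to-mark angle is only about 31°. It's past the click but not fully seated at 36°, so I'll re-grip and nudge it about 5°, well short of the next click at 54°.

```bash
python3 -c "
from h import *
print(rel([.6263,.0812,.0695],down(16.7)))"
```

```text
[ 0.07 -0.03  6.47 -0.02  0.09  0.01]
```

>>> play_rows:
  moves:
    - [0.07, -0.03, 1.5, 0, 0.09, 0]
    - [0.07, -0.03, 3, 0, 0.09, 0]
    - [0.07, -0.03, 4.5, 0, 0.09, 0]
    - [0.07, -0.03, 5.6, 0, 0.09, 0]
    - [0.07, -0.03, 6.2, 0, 0.09, 0]
    - [0.07, -0.03, 6.45, 0, 0.09, 0]
    - [0.07, -0.03, 6.45, 0, 0.09, 0]
    - [0.07, -0.03, 6.45, 0, 0.09, 0]

```text
time: 17.8
tcp_pos: [0.6273, 0.0812, 0.0712]
tcp_rot: [-3.107, -0.457, -0.003]
wrist_force: [-0.5, 0.9, 1.2]
finger_gap: 0.0752
```

>>> play_rows:
  moves:
    - [0, 0, 0, 0, 0, 0]
    - [0, 0, 0, 0, 0, 0]
    - [0, 0, 0, 0, 0, 0]
    - [0, 0, 0, 0, 0, 0]
  fingers: 40

```text
time: 18.3
tcp_pos: [0.6259, 0.0806, 0.0725]
tcp_rot: [-3.106, -0.457, 0.001]
wrist_force: [-4.9, -0.7, 7.0]
finger_gap: 0.0484
```

```bash
python3 -c "
from h import *
st()"
```

```text
t 18.3 q [-0.408  0.801  0.427  1.648 -0.436  0.788  0.508] tcp [0.6259 0.0806 0.0725] az 16.7 tilt 0.11 F [-4.9 -0.7  7. ] M [-0.136  0.92   0.02 ] gap 0.0484
```

>>> play_rows:
  moves:
    - [0, 0, 0, 0, 0, 0.5]
    - [0, 0, 0, 0, 0, 1]
    - [0, 0, 0, 0, 0, 1]
    - [0, 0, 0, 0, 0, 1]

```text
time: 18.8
tcp_pos: [0.6259, 0.0806, 0.0727]
tcp_rot: [-3.123, -0.32, 0.001]
wrist_force: [-0.7, -1.0, 0.9]
finger_gap: 0.0484
```

```bash
python3 -c "
from h import *
st()
a=optics.capture('wrist'); cv2.imwrite('pics/w14.png',cv2.resize(a[200:400,220:420,::-1],None,fx=3,fy=3))
st()"
```

```text
t 18.8 q [-0.421  0.806  0.451  1.649 -0.459  0.795  0.441] tcp [0.6259 0.0806 0.0727] az 11.7 tilt 0.11 F [-0.7 -1.   0.9] M [-0.02   0.233 -0.078] gap 0.0484
t 18.85 q [-0.421  0.806  0.451  1.649 -0.459  0.795  0.441] tcp [0.6259 0.0807 0.0727] az 11.7 tilt 0.11 F [-1.6 -0.2  1.3] M [-0.037  0.236 -0.08 ] gap 0.0483
```

View pics/w14.png

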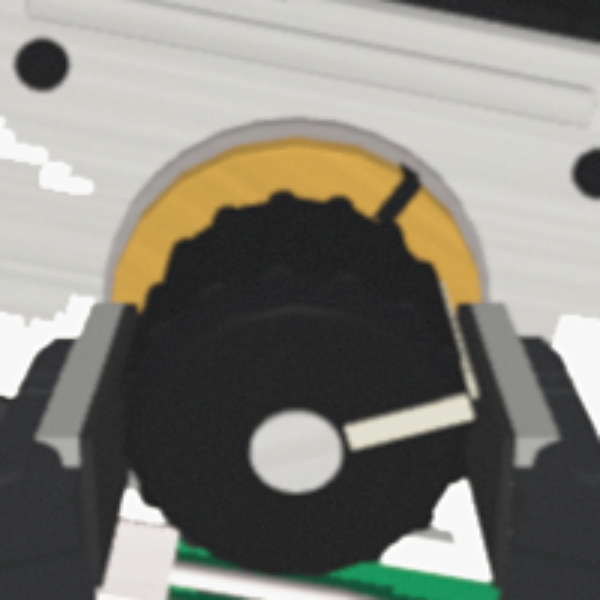

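The mark has moved back a further ~5°, so line and mark are about 36° apart. Releasing and lifting.

>>> play_rows:
  moves:
    - [0, 0, 0, 0, 0, 0]
    - [0, 0, 0, 0, 0, 0]
    - [0, 0, 0, 0, 0, 0]
    - [0, 0, 0, 0, 0, 0]
  fingers: 75

```text
time: 19.35
tcp_pos: [0.6261, 0.0806, 0.0727]
tcp_rot: [-3.123, -0.32, 0.001]
wrist_force: [-0.3, -0.1, -0.6]
finger_gap: 0.0749
```

>>> play_rows:
  moves:
    - [0, 0, -0.5, 0, 0, 0]
    - [0, 0, -1.5, 0, 0, 0]
    - [0, 0, -3, 0, 0, 0]
    - [0, 0, -4.5, 0, 0, 0]
    - [0, 0, -6, 0, 0, 0]
    - [0, 0, -6.5, 0, 0, 0]
    - [0, 0, -6.5, 0, 0, 0]
    - [0, 0, -6.5, 0, 0, 0]

```text
time: 20.35
tcp_pos: [0.6251, 0.0806, 0.2335]
tcp_rot: [-3.123, -0.32, 0.006]
wrist_force: [0.3, -0.3, 0.4]
finger_gap: 0.0753
```

```bash
python3 -c "
from h import *
c=optics.get_calibration('wrist');a=optics.capture('wrist'); cv2.imwrite('pics/w15.png',a[:,:,::-1]); np.savez('pics/w15.npz',**c)
p=proj(c,[.626,.0817,.1])[0]; x,y=p.astype(int);print(x,y)
cv2.imwrite('pics/w15z.png',cv2.resize(a[max(0,y-70):y+70,x-90:x+90,::-1],None,fx=4.2,fy=4.2,interpolation=cv2.INTER_CUBIC))
st()"
```

```text
320 234
t 20.4 q [-0.472  0.632  0.546  1.49  -0.35   1.121  0.347] tcp [0.6251 0.0806 0.2333] az 11.7 tilt 0.26 F [-0.8  0.1  0.7] M [ 0.023  0.004 -0.016] gap 0.075
```

View pics/w15z.png

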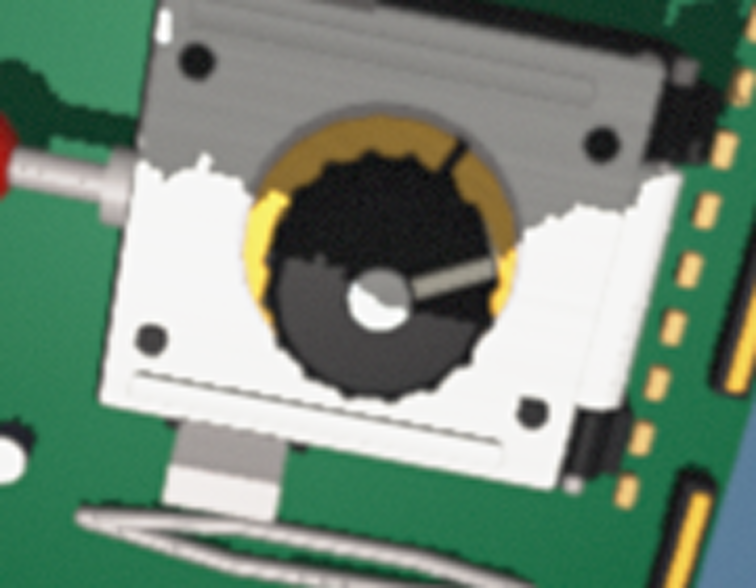

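View pics/w15.png

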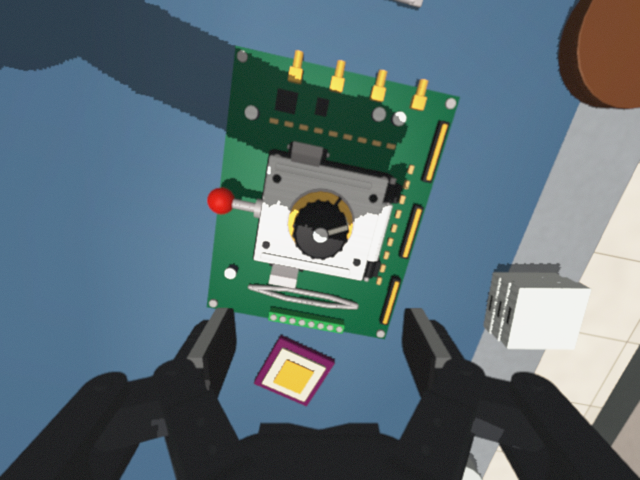

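```bash
python3 -c "
from h import *
c=dict(np.load('pics/w15.npz')); ox,oy=320-90,234-70
g=lambda u,v,z:back(c,[(ox+u/4.2,oy+v/4.2)],z)[0]
k=g(380,299,.1);w=g(494,267,.1);m=g(456,156,.066)
for p in(w,m): print(np.degrees(np.arctan2(p[1]-k[1],-(p[0]-k[0]))))
print(back(c,[(220.5,200)],.051))
st()"
```

```text
151.97497206690872
114.8461997318907
[[0.52782279 0.08215273 0.051     ]]
t 20.4 q [-0.472  0.632  0.546  1.49  -0.35   1.121  0.347] tcp [0.6251 0.0806 0.2333] az 11.7 tilt 0.26 F [-0.8  0.1  0.7] M [ 0.023  0.004 -0.016] gap 0.075
```

```bash
python3 -c "
from cell import env
print(env.close_job())"
```

```text
the job is handed in; nothing more can be done
None
```

I shut the lid by its red ball, turned the knob clockwise to its first click, let go and lifted clear. I handed the job in at about 20.4 s. No verdict came back.

**Lid:** It came down to a hard stop at about 11 N. After release, both catches measured within about 1–2 mm of their rest positions, which fits both having snapped over the edges. The last picture puts the ball where a shut lid should have it.

**Knob:** After my first release the white line and the black mark stood only about 31° apart. The knob had passed the click but was not fully in its notch. I gripped it again and turned it 5° further. They now stand about 37° apart (one click is 36°, and a second would come at about 54°), and the screw is at about 2.0 rad.

**Disagreements:**
- The wrist moment was noisy, so the click rests mainly on the picture angles and how far the hand turned. Those two agree.
- The gripper read 23 mm on the 26 mm ball and about 48.5 mm on the 50 mm knob. Neither slipped.

**Other things:** The tweezers and spare module look untouched in the last picture, and the rest of the bench looked undisturbed in the last overview, taken before the 5° nudge. I did not measure their positions.

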